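# Clamp the sample jar with the turnbuckle of its holder

### The arm

A 6-joint arm with a two-finger parallel gripper is mounted at the origin on the work surface. World frame = base frame: x ahead of the robot, y to its left, z up, the work surface at z = 0. Lengths are in mm, angles in rad, forces in N, time in s.
With the tool pointing down it reaches from about 275 to 750 mm from the base axis. Payload 10.2 kg.
Tool frame: the origin (TCP) lies on the front face of the gripper's body, between the roots of the fingers; the fingertips stand 73 mm ahead of it and the grasp point (between the pads) lies ctrl.grip_depth ahead of it (ctrl.grip_depth is the distance from the TCP to the grasp point, in mm); z points along the fingers, y is the direction in which the jaws open and shut (so a half turn about z gives the same grasp; the last joint's range is limited). The gripper opens to 85 mm and grips with 20 to 120 N. Pads are 22 mm wide; open, the fingers measure 114 mm over their backs; the gripper's body (76 mm by 85 mm) begins 54 mm behind the grasp point. The pads swing forward as they close: fully open they stand 13 mm farther back than shut.
Start: joints at [-1.514, 0.313, 1.498, -0, 1.331, -0.223], TCP at [144.973, -504.594, 303.894] pointing down, gripper open.
Joint ranges: [-2.94, 2.94], [-0.97, 2.17], [0.19, 2.56], [-1.23, 4.37], [0.02, 3.11], [-2.88, 2.88]. Speed limits (rad/s): [2.39, 2.39, 3.01, 3.14, 3.14, 3.14].

### API

Orientations are given as a unit quaternion [w, x, y, z].
In Python, from rig import readout, capture, ctrl, nets gives the robot as it stands. The module is installed in compiled form; this text tells all that it offers.
- The arm moves only by the tool apply_moves, never from a script. Its argument "targets" is a list of rows, each a list of 4 numbers: the shift along the tool's x, y, z in cm, then the turn about the tool's z in degrees. A call has 1 to 8 rows; each row shifts and turns the commanded pose from where the row before left it, along the tool's axes as they then stand; what a row does not reach is not made up. A row lasts 1/10 s, in which the tool goes at most 50 mm and 8.59 degrees, less where a joint would pass 70% of its speed; a pose out of reach is approached as far as the arm can. A call with a gripper value outside its range is refused whole. "grip" is the finger opening in cm, from 0 to 8.54, set as the call begins (left out, the last holds). The fingers move at their own pace and stop on an object; "force" is the grip in N (left out, the last holds). Time passes only in rows, so rows that do not move let the fingers close. It gives the time, the measured TCP pose, the force and the opening at its end, in the units of the state.
- readout.sense(): the state, without advancing time (a new reading comes with each control period).
- capture(name): name is "scene" or "side" or "wrist"; returns a dict with "img" (384x512x3 uint8, red, green, blue), "fov_y" (degrees; the focal length in pixels is half the picture's height over the tangent of half this angle, whatever the lens; pixels are square), "cx", "cy" (the principal point, pixels), "eye" and "rotation" of the camera in the world. Camera axes: x right, y down, z forward; pixel columns grow to the right and rows downward; lengths in mm; the calibration is good to about 2 mm. A picture is of the moment at which its call begins. There is no depth.
- ctrl.finish_job(): hands the job in, once; it reports no verdict.
Trained networks look in the newest picture that a camera, given by its name, has taken for a name from the list of things; names that differ only in an ending like _2 or _b are one class to them, and where a whole thing is asked for, a point or a joint stands for the part that bears it (a point fixed in the world has none). Each returns a list of dicts, best first, with "score" (0 to 1); they miss things now and then, are a little off and sometimes report something else, mostly with a low value. They report only what shows in the picture. A call takes as long as a camera call. They do not tell look-alikes from the thing itself.
- nets.boxes_of(camera, target): "location" ([column, row] as shares, 0 to 1, of the picture: columns of its width, rows of its height, amid what is visible of it).
The state is a dict: "time_s": time; "joints": joint angles; "dq": joint speeds; "tau": joint torques, N m; "eef_pos": TCP position; "ee_rot": TCP orientation; "force": force on the tool from outside, world axes, zero at the start; "wrist_torque": the same for the moment, N m; "grip_width": opening from 0.0 (shut) to 1.0 (fully open).
Only numpy, scipy, OpenCV 4.12 (cv2) and the standard library are available. Lean on these libraries where they do the work, as an engineer would, in place of code of your own. Each camera call takes 0.05 s, during which the arm holds its last target.

### The job

One of the two bottle holders on the bench has an amber jar standing between its open jaws. Swing that holder's turnbuckle handle all the way over towards the robot, so that both threaded ends draw in together and the jaws hold the jar, then let go. Leave the jar standing where it is and leave the empty holder as it is.

Things in the scene. Friction and masses are not known exactly. Their poses are not given: they have to be found in the camera images.
- screw_a (a joint): turn (rad) of the turnbuckle of the holder with the jar. 0: handle leans 0.80 rad from vertical, away from the robot, over the jar; grows as it swings over the top towards the robot; stop at 1.75 (leans 0.95 towards the robot). Each threaded end draws in 7 mm per rad; sprung pads meet the jar at 0.8 to 1.5. Stiff: about 2.5 N at the cross bar, a little more late; stays where left.
- grip_a (a point): middle of the handle's cross bar, holder with the jar. Bar: level dark steel, 16 mm thick, 90 mm free between two flat arms; swings at 110 mm radius about the level turnbuckle axis, 50 mm above the bench. Axes turn with the handle: y along bar and turnbuckle, z outward from the axis along the handle, x square to both (away from the robot at the top of the swing). Rest of holder under 70 mm high.
- jar: amber jar with white lid, 60 mm across, 70 mm high, standing on the 12 mm thick base plate (185 x 200 mm) between the two open rubber pads of its holder, about 85 mm from the turnbuckle axis on the side away from the robot. Origin: centre of its underside, z up.
- grip_b (a point): middle of the cross bar of the other holder, which is of the same build but empty; axes as for grip_a. To be left alone.
Mind the look-alikes: they are no part of the job. Leave any brown or purple look-alike of the jar alone.

How it is judged (in metres and radians):
At the end, for the whole second after the job is handed in: The turnbuckle of the holder with the jar is turned to at least 1.45 rad (stop at 1.75), so the jaws hold the jar; the jar stands upright (within 10 degrees), at rest, within 15 mm of where it started; the empty holder's handle is within 15 mm of where it started (value of joint screw_a above 1.45 rad and distance of each of jar, grip_b from where it was at the start of the episode below 0.015 m and angle between jar's own z axis and vertical below 0.17 rad and linear speed of jar below 0.02 m/s); the robot touches nothing.
It fails at once if the empty holder's handle is moved more than 20 mm (distance of grip_b from where it was at the start of the episode above 0.02 m).
It fails at once if the jar is tipped more than 20 degrees (angle between jar's own z axis and vertical above 0.35 rad).
It also fails if it takes over 32 s, if anything falls off the work surface, if the arm or the gripper's body presses on something with over 40 N, if the wrist force passes 120 N, or if a joint passes its speed limit or range.

## Working session

There is one attempt and no reset: what is moved stays moved. The work goes in short steps, Python scripts to look and compute and a tool call to move; the robot and the scene stay as the last step left them, time stands still between calls to the robot, and variables do not carry over. Pictures are saved under pics/ and viewed, and the job is handed in when it is done.

Besides the shell and the picture viewer there is one more tool, called after "Request:" by a JSON object that holds its "name" and its "arguments". apply_moves: Moves the arm, as the interface text tells. Its arguments: {"type":"object","properties":{"targets":{"type":"array"},"grip":{"type":"number"},"force":{"type":"number"}},"required":["targets"]}

```bash
mkdir -p pics
python3 - <<'E'
from rig import readout,capture,ctrl,nets
import cv2,json
s=readout.sense();print(s); print(ctrl.grip_depth)
for n in["scene","side","wrist"]:
    c=capture(n);cv2.imwrite(f"pics/{n}0.png",c["img"][:,:,::-1])
    print(n,c["fov_y"],c["cx"],c["cy"],c["eye"],c["rotation"])
    for t in["jar","grip_a","screw_a"]:
        print(t,[( [round(d["location"][0]*512),round(d["location"][1]*384)],round(d["score"],2)) for d in nets.boxes_of(n,t)])
E
```

```text
{'time_s': 0.0, 'joints': array([-1.51442488e+00,  3.13459959e-01,  1.49844727e+00,  1.01182325e-05,
        1.33098672e+00, -2.23376061e-01]), 'dq': array([-0.00104192,  0.00017424,  0.00087859, -0.00061463,  0.00122904,
       -0.00057174]), 'tau': array([-2.80685606e-05, -4.12265289e+01, -2.59740472e+01, -1.53611377e-04,
        4.17015268e-03, -9.85819746e-07]), 'eef_pos': array([ 144.9519545, -504.4214588,  303.3260795]), 'ee_rot': array([-6.47972191e-04,  9.90233563e-01,  1.39416880e-01,  5.91640191e-05]), 'force': array([-0.38585528,  0.06189677,  0.33019595]), 'wrist_torque': array([0.05364748, 0.07944419, 0.03113812]), 'grip_width': 1.0029024888921674}
53.900000000000006
scene 51.486976919441595 250.15120875963174 189.85549531598048 [1138.37578887  318.69851357  563.19152942] [-0.20969091  0.4285118   0.79450275 -0.37572961]
jar [([173, 224], 0.82), ([109, 210], 0.66), ([210, 175], 0.58)]
grip_a [([338, 209], 0.93), ([215, 144], 0.87)]
screw_a [([211, 134], 0.89)]
side 46.05411993127533 259.140406186529 193.52488773673375 [138.06975391 587.47586388 698.78915513] [ 0.15907829 -0.31490449  0.83658763 -0.41910667]
jar [([277, 161], 0.67), ([309, 197], 0.63), ([257, 186], 0.61)]
grip_a [([329, 198], 0.79), ([209, 265], 0.57)]
screw_a [([334, 198], 0.71)]
wrist 59.19231611348427 255.71079306041807 190.29178229812726 [ 226.27799714 -480.72940919  374.78451655] [ 0.13135699  0.78769691 -0.59362401 -0.09944569]
jar []
grip_a []
screw_a []
```

Run:
```python
import cv2,numpy as np
a=cv2.imread("pics/scene0.png");b=cv2.imread("pics/side0.png")
cv2.imwrite("pics/scene0c.png",cv2.resize(a[90:290,80:420],(800,471)[:2],interpolation=3))
cv2.imwrite("pics/side0c.png",cv2.resize(b[110:330,130:400],(720,587),interpolation=3))
```

```text
(no output)
```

View pics/scene0.png

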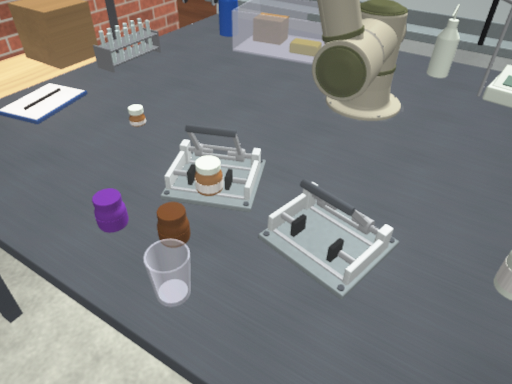

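View pics/scene0c.png

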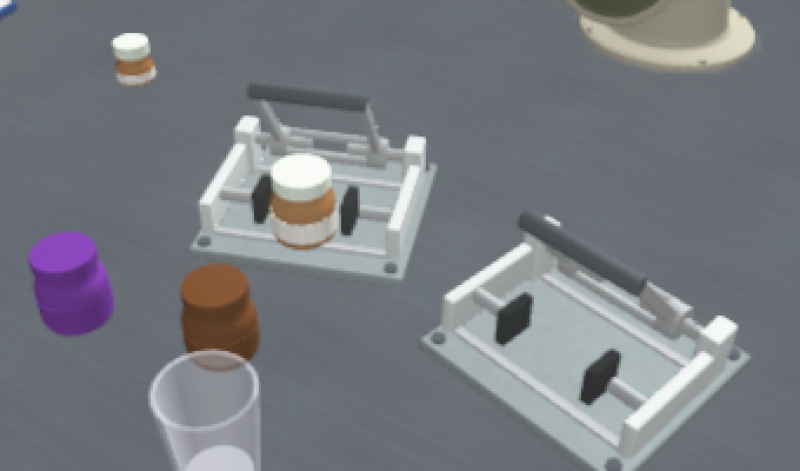

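View pics/side0c.png

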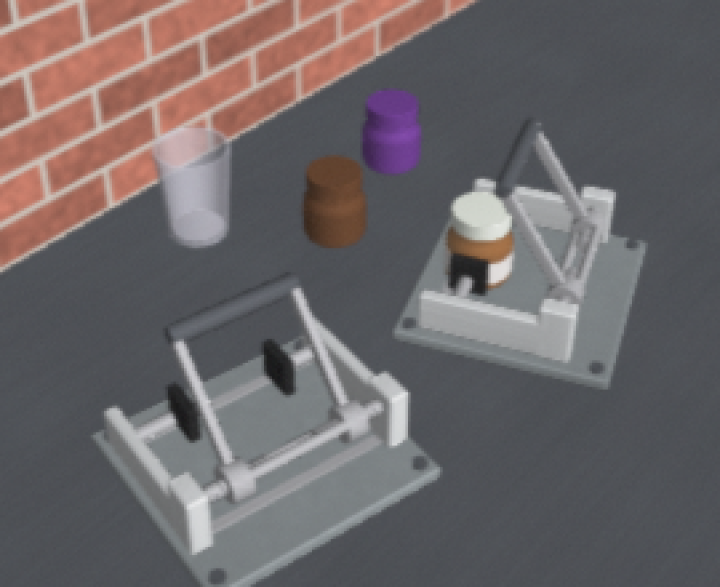

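View pics/side0.png

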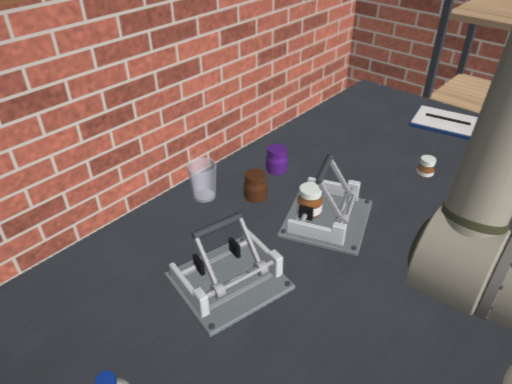

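The holder with the amber jar is at scene (208,175) / side (311,199), with its bar at scene (186–236, 129–134) / side (319–331, 157–180). The possible mix-ups:
- Brown jar, scene (173,224).
- Purple jar, scene (110,210).
- Small amber jar far off, scene (137,115).
- Empty holder, scene bar (328,197).

The crop confirms that the amber jar with the white lid stands between the pads of the far holder. Next I triangulate.

```bash
cat > h.py <<'E'
import numpy as np,cv2
from scipy.spatial.transform import Rotation as R
def K(c):
    f=192/np.tan(np.radians(c["fov_y"]/2)); return f
def Rm(c): 
    q=c["rotation"]; return R.from_quat([q[1],q[2],q[3],q[0]]).as_matrix()
def ray(c,p):
    d=np.array([(p[0]-c["cx"])/K(c),(p[1]-c["cy"])/K(c),1]); d=Rm(c)@d; return np.array(c["eye"]),d/np.linalg.norm(d)
def proj(c,X):
    v=Rm(c).T@(np.array(X)-c["eye"]); return np.array([c["cx"]+K(c)*v[0]/v[2],c["cy"]+K(c)*v[1]/v[2]])
def plane(c,p,z):
    e,d=ray(c,p); return e+d*(z-e[2])/d[2]
def tri(c1,p1,c2,p2):
    A=[];b=[]
    M=0;v=0
    for c,p in((c1,p1),(c2,p2)):
        e,d=ray(c,p);P=np.eye(3)-np.outer(d,d);M=M+P;v=v+P@e
    X=np.linalg.solve(M,v); return X,np.linalg.norm(proj(c1,X)-p1),np.linalg.norm(proj(c2,X)-p2)
E
python3 - <<'E'
from h import *
from rig import capture,readout
s=capture("scene");d=capture("side")
np.set_printoptions(precision=1,suppress=True)
S=lambda x,y:np.array([80+x*340/800,90+y*200/471]); D=lambda x,y:np.array([130+x*.375,110+y*.375])
A=tri(s,S(250,91),d,D(536,124));B=tri(s,S(368,104),d,D(503,188));print("bar ends",A,B)
print("jar lid",tri(s,S(302,168),d,D(481,212)))
print("jar lid plane82", plane(s,S(302,168),82),plane(d,D(481,212),82))
for n,p in(("FL",S(193,243)),("FR",S(403,275)),("NR",S(437,163))):print(n,plane(s,p,12))
for n,p in(("FR",D(396,334)),("NR",D(609,382)),("NL",D(646,243))):print(n,plane(d,p,12))
A2=tri(s,S(521,222),d,D(292,280));B2=tri(s,S(643,283),d,D(172,332));print("emptybar",A2,B2)
print(readout.sense()["time_s"])
E
```

```text
bar ends (array([ 600.3, -185.8,  140.6]), np.float64(1.4761504331878397), np.float64(1.3153328421867667)) (array([563.8, -84.3, 143.5]), np.float64(1.559105456367775), np.float64(1.4802575712013342))
jar lid (array([ 606.9, -124.3,   81.3]), np.float64(0.49269922142154554), np.float64(0.44515990883040607))
jar lid plane82 [ 606.8 -125.    82. ] [ 605.9 -121.9   82. ]
FL [ 680.8 -199.1   12. ]
FR [610.6 -14.1  12. ]
NR [444.6 -79.6  12. ]
FR [609.7 -13.   12. ]
NR [443.3 -81.8  12. ]
NL [ 514.4 -263.9   12. ]
emptybar (array([623.7,  97. , 130.5]), np.float64(0.753339222647909), np.float64(0.6726717881377832)) (array([643. , 199.3, 135.7]), np.float64(1.5676377666211259), np.float64(1.355811010236732))
0.7
```

```bash
cat > ov.py <<'E'
from h import *
def overlay(name,ax,yaw,lean,out,box,sc=4):
    from rig import capture
    c=capture(name);img=c["img"][:,:,::-1]
    x0,x1,y0,y1=box
    im=cv2.resize(img[y0:y1,x0:x1],None,fx=sc,fy=sc,interpolation=cv2.INTER_CUBIC)
    X=np.array([np.cos(yaw),np.sin(yaw),0]);Y=np.array([-np.sin(yaw),np.cos(yaw),0]);Z=np.array([0,0,1.])
    P=lambda v:tuple(int(round(t)) for t in ((proj(c,v)+.5-[x0,y0])*sc))
    O=np.array([ax[0],ax[1],50.])
    cv2.line(im,P(O-90*Y),P(O+90*Y),(255,255,0),1)
    for l,col in zip(lean,((0,0,255),(0,255,0),(255,0,255))):
        g=O+110*(np.sin(l)*X+np.cos(l)*Z)
        cv2.line(im,P(g-45*Y),P(g+45*Y),col,1)
        for s in(-45,45):cv2.line(im,P(g+s*Y),P(O+s*Y),col,1)
    cv2.imwrite(out,im)
E
python3 - <<'E'
from ov import *
overlay("scene",(527,-154),.365,(.8,.56),"pics/o1.png",(150,300,105,215),5)
overlay("side",(527,-154),.365,(.8,.56),"pics/o2.png",(265,385,140,260),5)
E
```

```text
(no output)
```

View pics/o1.png

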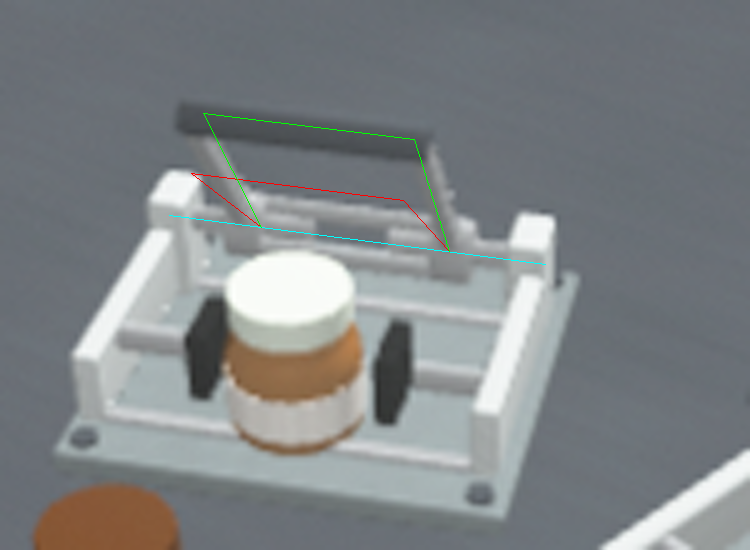

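View pics/o2.png

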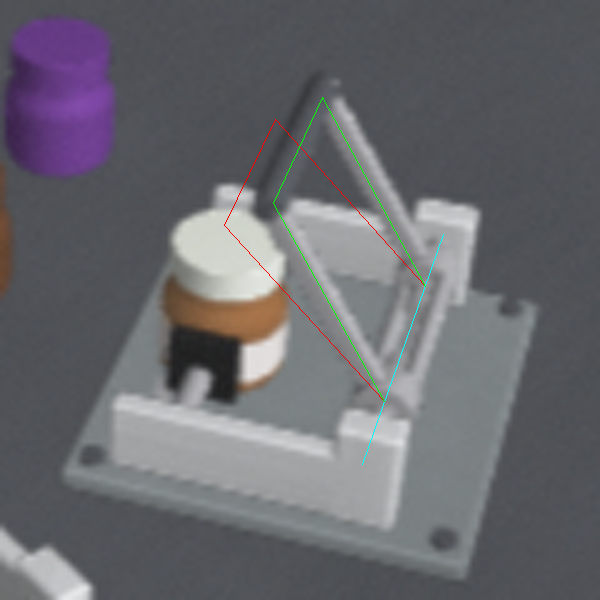

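Run:
```python
from ov import *
overlay("scene",(519.5,-157),.365,(.62,.56),"pics/o3.png",(150,300,105,215),5)
overlay("side",(519.5,-157),.365,(.62,.56),"pics/o4.png",(265,385,140,260),5)
a=cv2.imread("pics/o3.png");b=cv2.imread("pics/o4.png")
cv2.imwrite("pics/o34.png",np.hstack([a[80:380,80:500],b[40:340,200:500]]))
```

```text
(no output)
```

View pics/o34.png

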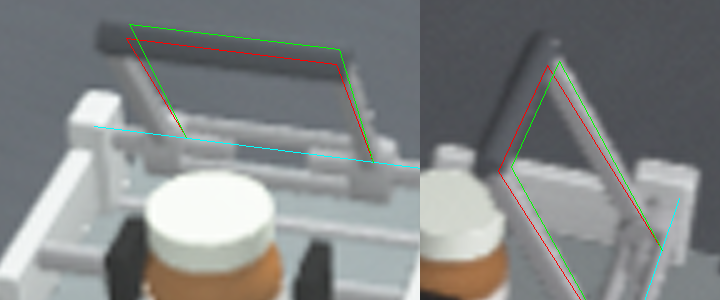

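Two things came out of the fit:
- The plate is yawed about 0.365 rad. The axis is near (519,-159) and the jar near (606,-124).
- The handle now leans about 0.62 rad away from the robot, so it has already turned about 0.2. The bar middle is near (579,-136,140), which agrees with a 110 mm radius.

Plan: turn the tool so its y lies along the holder's x, straddle the bar and follow the arc.

Request:
{"name": "apply_moves", "arguments": {"targets": [[0, 0, 0, -8.5], [0, 0, 0, -8.5], [0, 0, 0, -8.5], [0, 0, 0, -8.5], [0, 0, 0, -8.5], [0, 0, 0, -8.5], [0, 0, 0, -8.5], [0, 0, 0, -8.5]], "grip": 8.5}}

```text
time_s: 1.7
eef_pos: [145.0, -504.6, 303.9]
ee_rot: [-0.0, 0.741, 0.672, 0.0]
force: [-0.2, -0.4, 0.2]
grip_width: 0.994
```

Request:
{"name": "apply_moves", "arguments": {"targets": [[0, 0, 0, -8.5], [0, 0, 0, -8.5], [0, 0, 0, -8.5], [0, 0, 0, -1.3], [0, 0, 0, 0], [0, 0, 0, 0]]}}

```text
time_s: 2.3
eef_pos: [145.0, -504.6, 303.9]
ee_rot: [0.0, 0.569, 0.822, -0.0]
force: [0.7, -0.2, 0.8]
grip_width: 0.995
```

```bash
cat > go.py <<'E'
from h import *
from rig import readout
def togo(goal):
    s=readout.sense();q=s["ee_rot"];M=R.from_quat([q[1],q[2],q[3],q[0]]).as_matrix()
    np.set_printoptions(precision=2,suppress=True)
    print("t",s["time_s"],"pos",s["eef_pos"],"yaw tool y",np.arctan2(M[1,1],M[0,1]),"z",M[:,2],"F",s["force"],"q",s["joints"])
    for g in goal: print("tool cm to go",M.T@(np.array(g)-s["eef_pos"])/10)
E
python3 -c "
from go import *
togo([(579,-136,300)])"
```

```text
t 2.3 pos [ 144.98 -504.6   303.89] yaw tool y 0.36075081563757583 z [ 0. -0. -1.] F [ 0.71 -0.24  0.78] q [-1.51  0.31  1.5   0.    1.33 -1.88]
tool cm to go [19.17 53.62  0.39]
```

Request:
{"name": "apply_moves", "arguments": {"targets": [[1.37, 3.83, 0, 0], [1.37, 3.83, 0, 0], [1.37, 3.83, 0, 0], [1.37, 3.83, 0, 0], [1.37, 3.83, 0, 0], [1.37, 3.83, 0, 0], [1.37, 3.83, 0, 0]]}}

```text
time_s: 3.0
eef_pos: [362.5, -318.4, 304.1]
ee_rot: [0.0, 0.569, 0.823, -0.0]
force: [0.2, -0.4, -0.3]
grip_width: 0.998
```

Request:
{"name": "apply_moves", "arguments": {"targets": [[1.37, 3.83, 0, 0], [1.37, 3.83, 0, 0], [1.37, 3.83, 0, 0], [1.37, 3.83, 0, 0], [1.37, 3.83, 0, 0], [1.37, 3.83, 0, 0], [1.37, 3.83, 0, 0], [0, 0, 0, 0]]}}

```text
time_s: 3.8
eef_pos: [580.1, -131.6, 303.3]
ee_rot: [-0.0, 0.567, 0.824, 0.0]
force: [0.4, -0.9, -0.2]
grip_width: 0.999
```

Run:
```python
from go import *
from rig import capture
togo([(579,-136,300)])
for n in("wrist","scene","side"):
    c=capture(n);im=np.ascontiguousarray(c["img"][:,:,::-1])
    if n=="wrist":
        for X in[(579,-136,140),(579-.357*45,-136+.934*45,140),(579+.357*45,-136-.934*45,140)]:
            p=proj(c,X);cv2.circle(im,tuple(int(t) for t in p),3,(0,0,255),-1);print(p)
    cv2.imwrite(f"pics/{n}1.png",im)
```

```text
t 3.8 pos [ 580.12 -131.57  303.3 ] yaw tool y 0.3656968892856983 z [ 0.  0. -1.] F [ 0.4  -0.91 -0.22] q [-0.42  0.47  1.27  0.    1.4  -0.79]
tool cm to go [-0.37 -0.26  0.33]
[250.87 200.16]
[250.56 139.69]
[251.15 253.97]
```

View pics/wrist1.png

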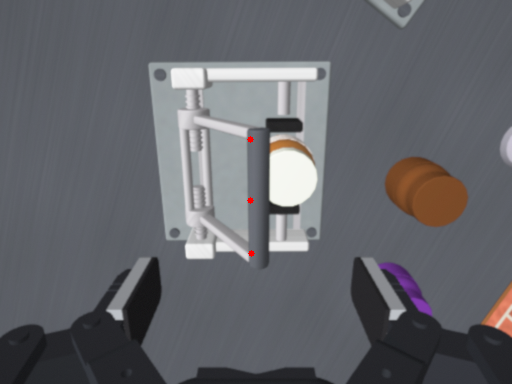

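View pics/side1.png

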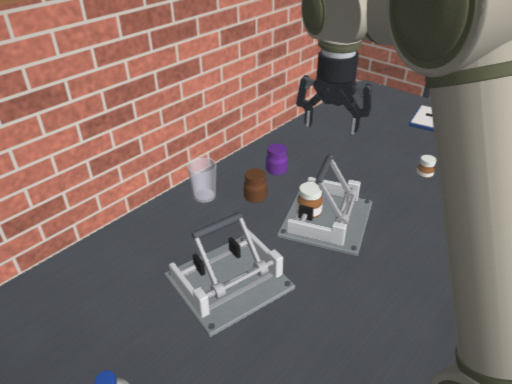

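The wrist view shows the bar running from (258,130) to (259,267), lined up with the tool. The jar lid is at (287,177), the hubs near (193,118) and (201,217), and the projected guess is about 8 px to the left of the bar. I refine the bar and axis with this view.

Run:
```python
from go import *
from rig import capture
from scipy.optimize import least_squares
w=capture("wrist");s=capture("scene");d=capture("side")
yaw=.365;X=np.array([np.cos(yaw),np.sin(yaw),0]);Y=np.array([-np.sin(yaw),np.cos(yaw),0])
print("axis via wrist hubs z50",plane(w,(195,118),50),plane(w,(201,217),50))
print("lid z82",plane(w,(288,177),82))
# obs: (cam,pix of bar mid) 
obs=[(w,(258.5,199)),(s,(150+307/5-.1,105+129/5)),(d,(265+297/5,140+144/5))]
def res(p): return np.concatenate([proj(c,p)-np.array(q) for c,q in obs])
r=least_squares(res,[580,-135,140],loss="soft_l1");print("bar",r.x,r.fun)
```

```text
axis via wrist hubs z50 [ 508.58759165 -112.78891008   50.        ] [ 544.91092995 -207.87792457   50.        ]
lid z82 [ 606.80689478 -127.62566265   82.        ]
bar [ 581.21664066 -136.07630913  141.4828464 ] [ 0.22546893 -0.26543919 -1.18499868 -0.82411561  0.5384773   0.57645669]
```

Axis is about (524,-159,50), bar about (582,-136,141), so radius 110 and lean about 0.60, which is consistent. Descend with the fingers open around the bar.

```bash
python3 -c "
from go import *
togo([(582,-136,196)])"
```

```text
t 4.1 pos [ 577.33 -135.55  304.13] yaw tool y 0.3616126168158357 z [ 0. -0. -1.] F [-0.24  0.44  0.55] q [-0.43  0.46  1.28 -0.    1.4  -0.79]
tool cm to go [-0.21  0.42 10.81]
```

Request:
{"name": "apply_moves", "arguments": {"targets": [[-0.2, 0.4, 0, 0], [0, 0, 2.7, 0], [0, 0, 2.7, 0], [0, 0, 2.7, 0], [0, 0, 2.7, 0], [0, 0, 0, 0]]}}

```text
time_s: 4.7
eef_pos: [581.2, -135.1, 192.7]
ee_rot: [-0.003, 0.568, 0.823, -0.001]
force: [0.3, 0.1, -0.1]
grip_width: 0.993
```

Request:
{"name": "apply_moves", "arguments": {"targets": [[0, 0, 0, 0], [0, 0, 0, 0], [0, 0, 0, 0], [0, 0, 0, 0], [0, 0, 0, 0], [0, 0, 0, 0]], "grip": 2.6, "force": 20}}

```text
time_s: 5.3
eef_pos: [582.4, -135.1, 196.1]
ee_rot: [0.0, 0.568, 0.823, 0.0]
force: [-0.9, -0.4, 0.0]
grip_width: 0.3
```

Run:
```python
from go import *
from rig import capture
togo([(582,-136,196)])
c=capture("wrist");cv2.imwrite("pics/w2.png",c["img"][:,:,::-1])
c=capture("side");cv2.imwrite("pics/s2.png",cv2.resize(c["img"][80:280,220:420,::-1],None,fx=3,fy=3))
```

```text
t 5.3 pos [ 582.4  -135.09  196.13] yaw tool y 0.3636079301808167 z [ 0. -0. -1.] F [-0.86 -0.36  0.04] q [-0.42  0.57  1.41 -0.    1.17 -0.79]
tool cm to go [-0.07 -0.07  0.01]
```

View pics/w2.png

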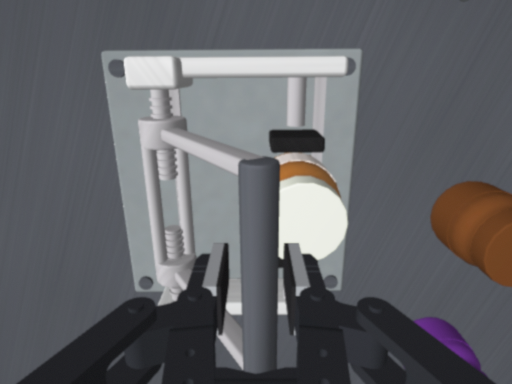

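View pics/s2.png

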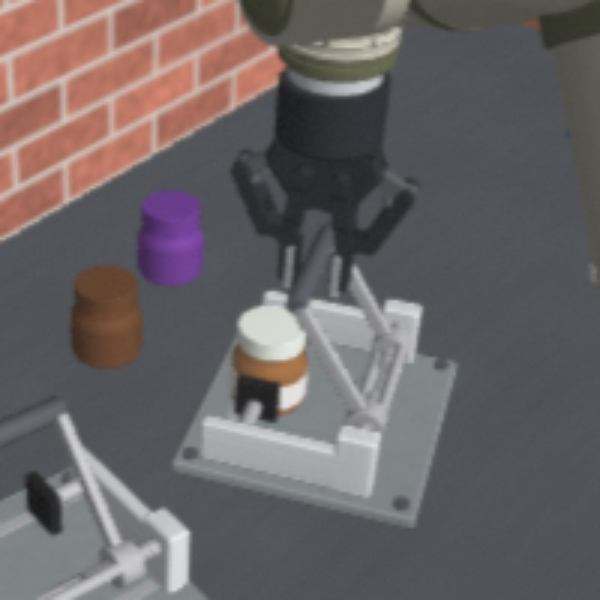

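The bar sits between the fingers with clearance on both sides, at wrist column ~258 with pads at ~222 and ~293. I follow the arc over the top.

Request:
{"name": "apply_moves", "arguments": {"targets": [[0, -1.0, -0.55, 0], [0, -0.95, -0.5, 0], [0, -1.03, -0.4, 0], [0, -1.06, -0.25, 0], [0, -1.09, -0.17, 0], [0, -1.1, -0.05, 0], [0, -1.1, 0.05, 0], [0, -1.09, 0.17, 0]]}}

```text
time_s: 6.2
eef_pos: [502.6, -165.4, 212.7]
ee_rot: [-0.0, 0.568, 0.823, -0.0]
force: [2.3, 0.7, 2.2]
grip_width: 0.305
```

Run:
```python
from go import *
from rig import capture
togo([])
c=capture("side");cv2.imwrite("pics/s3.png",cv2.resize(c["img"][80:280,220:420,::-1],None,fx=3,fy=3))
```

```text
t 6.2 pos [ 502.65 -165.39  212.71] yaw tool y 0.3634395292427927 z [-0.  0. -1.] F [2.27 0.67 2.2 ] q [-0.54  0.41  1.61 -0.    1.12 -0.9 ]
```

View pics/s3.png

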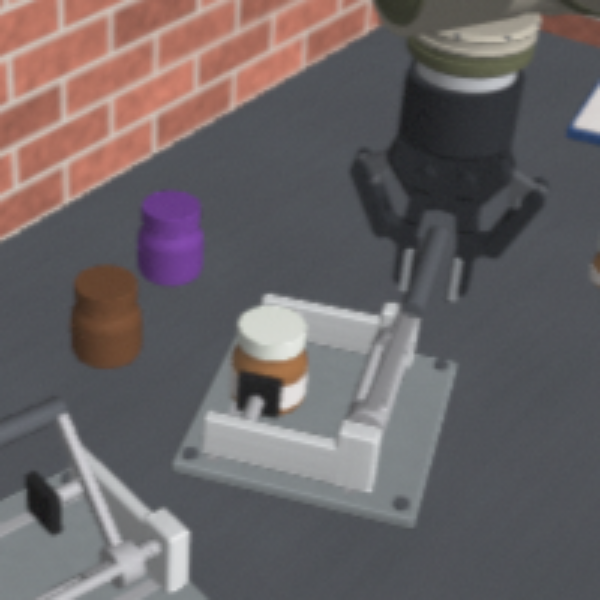

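Request:
{"name": "apply_moves", "arguments": {"targets": [[0, -1.06, 0.25, 0], [0, -1.03, 0.4, 0], [0, -0.98, 0.48, 0], [0, -0.95, 0.57, 0], [0, -0.88, 0.67, 0], [0, -0.8, 0.75, 0], [0, 0, 0, 0]]}}

```text
time_s: 6.95
eef_pos: [449.2, -185.4, 180.5]
ee_rot: [-0.001, 0.568, 0.823, -0.0]
force: [0.7, -0.1, -0.3]
grip_width: 0.303
```

Run:
```python
from go import *
from rig import capture
togo([])
c=capture("side");cv2.imwrite("pics/s4.png",cv2.resize(c["img"][80:280,220:420,::-1],None,fx=3,fy=3))
c=capture("wrist");cv2.imwrite("pics/w4.png",c["img"][:,:,::-1])
```

```text
t 6.95 pos [ 449.17 -185.41  180.5 ] yaw tool y 0.36277455726172647 z [-0.  0. -1.] F [ 0.65 -0.06 -0.25] q [-0.63  0.37  1.77 -0.    1.   -1.  ]
```

View pics/s4.png

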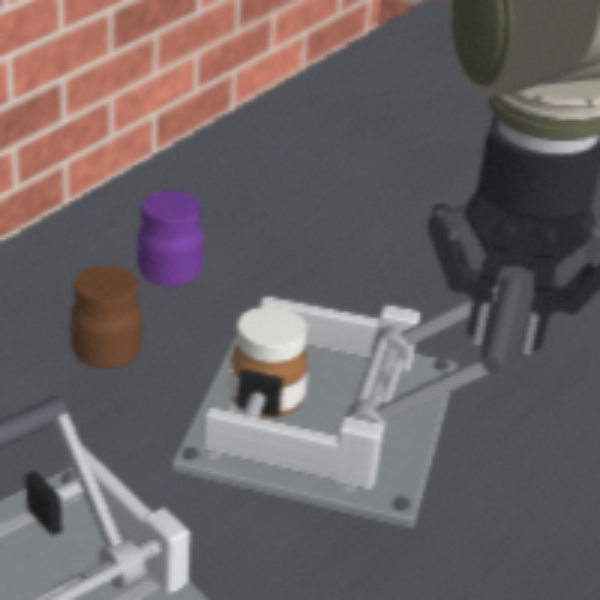

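View pics/w4.png

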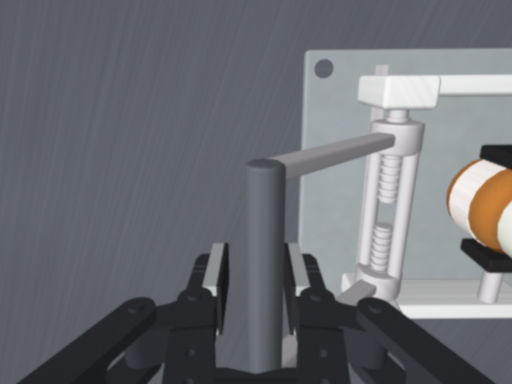

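Handle is about 0.75 rad past vertical and the jar is steady. Now the last bit, watching the force at the stop.

Request:
{"name": "apply_moves", "arguments": {"targets": [[0, -0.35, 0.4, 0], [0, -0.35, 0.4, 0], [0, -0.4, 0.45, 0], [0, 0, 0, 0]]}}

```text
time_s: 7.45
eef_pos: [439.7, -189.3, 168.6]
ee_rot: [-0.0, 0.568, 0.823, 0.0]
force: [2.1, 0.2, 0.1]
grip_width: 0.304
```

Request:
{"name": "apply_moves", "arguments": {"targets": [[0, -0.2, 0, 0], [0, -0.2, 0, 0], [0, 0, 0, 0]]}}

```text
time_s: 7.75
eef_pos: [438.3, -189.7, 168.4]
ee_rot: [0.002, 0.568, 0.823, 0.002]
force: [25.5, 6.5, -18.9]
grip_width: 0.303
```

The force jumped to 26 N, so it is probably on the stop. I back off, look and measure.

Request:
{"name": "apply_moves", "arguments": {"targets": [[0, 0.4, 0, 0], [0, 0.2, 0, 0], [0, 0, 0, 0]]}}

```text
time_s: 8.05
eef_pos: [441.9, -188.5, 169.2]
ee_rot: [-0.0, 0.567, 0.823, -0.0]
force: [-0.7, -0.8, 0.1]
grip_width: 0.307
```

Run:
```python
from ov import *
from go import *
from rig import capture
togo([])
overlay("side",(524,-159),.365,(-.95,-.65),"pics/s5.png",(270,420,120,240),5)
c=capture("wrist");cv2.imwrite("pics/w5.png",c["img"][:,:,::-1])
```

```text
t 8.05 pos [ 441.89 -188.47  169.2 ] yaw tool y 0.36387992459947077 z [-0.  0. -1.] F [-0.71 -0.77  0.15] q [-0.65  0.38  1.8  -0.    0.97 -1.01]
```

View pics/s5.png

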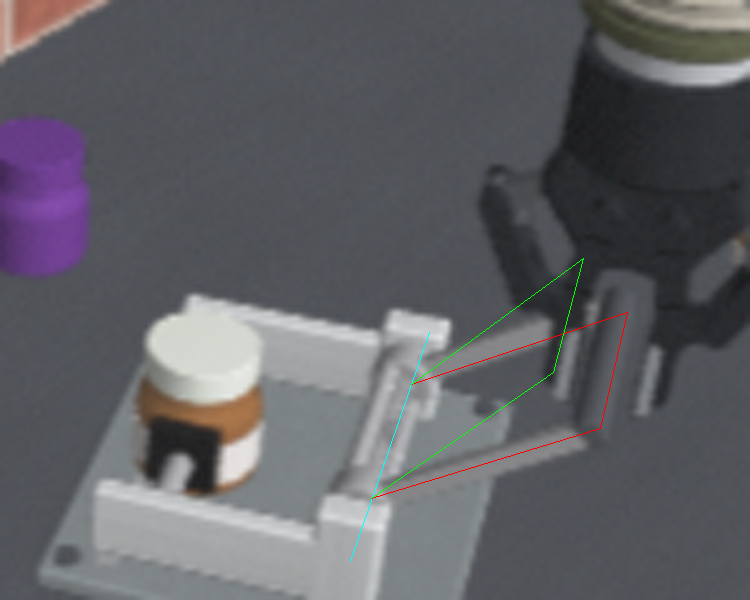

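View pics/w5.png

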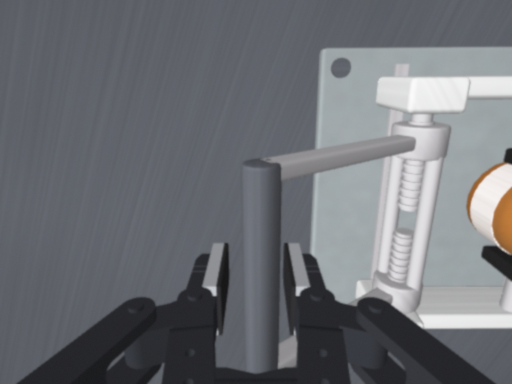

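The handle lies on the predicted 0.95 line (stop, about 1.75), well past the 1.45 line (green). Open and withdraw upward.

Request:
{"name": "apply_moves", "arguments": {"targets": [[0, 0, 0, 0], [0, 0, 0, 0], [0, 0, 0, 0], [0, 0, -1.5, 0], [0, 0, -3, 0], [0, 0, -3, 0], [0, 0, -3, 0], [0, 0, -2, 0]], "grip": 5}}

```text
time_s: 8.95
eef_pos: [442.1, -188.6, 296.3]
ee_rot: [0.001, 0.568, 0.823, -0.0]
force: [0.3, 0.4, -0.2]
grip_width: 0.587
```

Request:
{"name": "apply_moves", "arguments": {"targets": [[0, -2, -2, 0], [0, 0, 0, 0], [0, 0, 0, 0], [0, 0, 0, 0]]}}

```text
time_s: 9.35
eef_pos: [423.4, -195.4, 313.2]
ee_rot: [-0.001, 0.568, 0.823, 0.0]
force: [-0.4, 1.1, -0.7]
grip_width: 0.585
```

Run:
```python
from ov import *
from go import *
from rig import capture
togo([])
overlay("side",(524,-159),.365,(-.95,-.65),"pics/s6.png",(270,420,120,240),5)
overlay("scene",(524,-159),.365,(-.95,-.65),"pics/c6.png",(150,300,95,205),5)
c=capture("side");s=capture("scene");print([d for d in __import__("rig").nets.boxes_of("scene","jar")][:3])
a=cv2.imread("pics/scene0.png").astype(int);g=np.abs(a-s["img"][:,:,::-1]).sum(2)
print("empty bar diff scene",g[180:290,265:400].max(), "jar", g[160:200,194:224].max())
```

```text
t 9.35 pos [ 423.37 -195.4   313.24] yaw tool y 0.36355336356343587 z [-0.  0. -1.] F [-0.42  1.09 -0.71] q [-0.68  0.18  1.65  0.    1.32 -1.05]
[{'location': [0.4107, 0.4557], 'score': 0.93}, {'location': [0.2137, 0.5448], 'score': 0.84}, {'location': [0.3334, 0.5745], 'score': 0.7}]
empty bar diff scene 11 jar 449
```

View pics/s6.png

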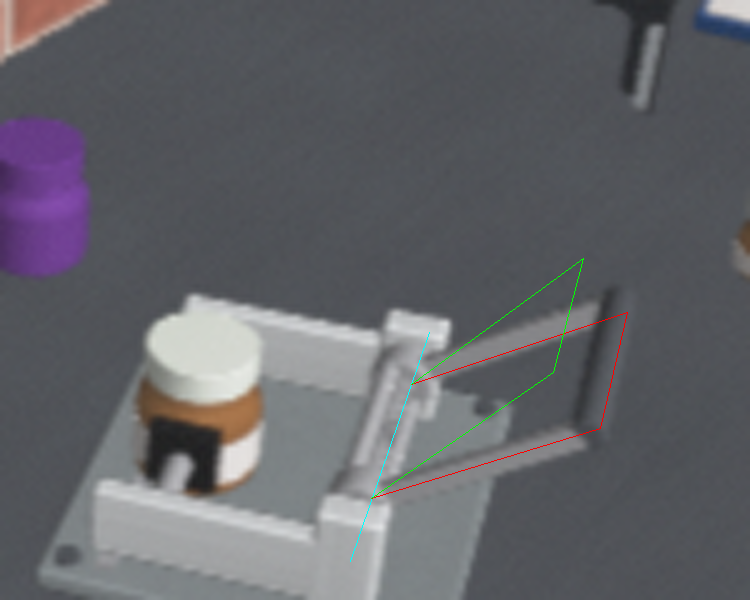

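View pics/c6.png

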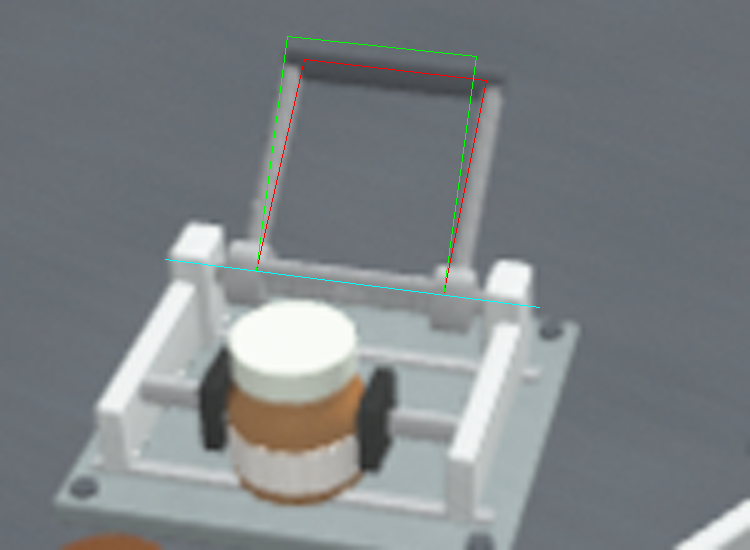

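Both views put the bar on the 0.95-lean line, the pads touch the jar on both sides, and the jar hasn't visibly moved or tilted. The gripper is clear, so I hand in.

```bash
python3 -c "
from rig import ctrl
print(ctrl.finish_job())"
```

```text
the job is handed in; nothing more can be done
None
```

I swung the handle of the holder with the amber jar all the way over to its stop towards the robot. Then I let go, lifted the gripper clear and handed the job in at about 9.5 s; the hand-in reports no verdict.

**Method:** The fingers straddled the cross bar and followed its arc. At the end the force peaked at about 26 N sideways and 19 N vertically, which I took as the stop, and I backed off. The handle's starting lean measured about 0.6 rad rather than 0.80.

**Last checks:**
- **Handle:** in both the scene and side views the bar lies close to the predicted stop line (lean 0.95 rad towards the robot), which puts the turn at about 1.7. It is clearly past the 1.45 line.
- **Jar:** it stands upright with both pads against it. Its lid is within a few pixels of where it started. This was judged by eye, because the pixel comparison around the jar is dominated by the moved pads and handle.
- **Empty holder:** the scene picture there is unchanged (largest pixel difference 11, noise level).
- **Robot:** the gripper is about 145 mm above where it held the bar, and the wrist force reads near zero.

No check failed. The only disagreement is that the side view puts the bar a few millimetres off the predicted line, which is within my measurement error.

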